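Cover the porcelain sample pots with their own lids

ROBOT

A 7-joint arm with a two-finger parallel gripper is mounted at the origin on the work surface. World frame = base frame: x ahead of the robot, y to its left, z up, the work surface at z = 0. Lengths are in m, angles in rad, forces in N, time in s.
With the tool pointing down it reaches from about 0.4 to 0.85 m from the base axis. Payload 4.5 kg.
Tool frame: the origin (TCP) lies on the mounting face of the last link; the fingertips stand 166 mm ahead of it and the grasp point (between the pads) lies 147 mm ahead of it (bot.grip_point_offset is the distance from the TCP to the grasp point, in m); y points along the fingers, z is the direction in which the jaws open and shut, and the axes are right-handed (so a half turn about y gives the same grasp; the last joint's range is limited). The gripper opens to 88 mm and grips with 3 to 60 N. Pads are 18 mm wide; open, the fingers measure 123 mm over their backs; the gripper's body (75 mm by 187 mm) begins 45 mm behind the grasp point.
Start: joints at [-1.139, 0.689, -0.195, 1.565, 0.157, 0.902, -0.215], TCP at [0.242, 0.576, 0.405] pointing down, gripper open.
Joint ranges: [-3.01, 3.01], [-0.46, 2.08], [-1.47, 1.51], [0.13, 2.56], [-1, 4.14], [0.04, 2.09], [-2.66, 2.66]. Speed limits (rad/s): [2.57, 2.57, 3.14, 3.14, 3.14, 3.14, 3.14].

INTERFACE

Orientations are given as a rotation vector (axis times angle).
In Python, from station import bot, cams, order, spotter gives the robot as it stands. The module is installed in compiled form; this text tells all that it offers.
- The arm moves only by the tool step_arm, never from a script. Its argument "moves" is a list of rows, each a list of 3 entries, a list of its own where there are three numbers: the shift along the world's x, y, z in mm, then the turn about the world's z in rad, then the closure, from 0 (fully open) to 1 (shut). A call has 1 to 20 rows; each row is the pose to reach, as a shift and turn from the pose commanded when the call began; what a row does not reach only later rows make up. A row lasts 1/12 s, in which the tool goes at most 41.7 mm and 7.16 degrees, less where a joint would pass 70% of its speed; a pose out of reach is approached as far as the arm can. A call with a gripper value outside its range is refused whole. The fingers move at their own pace and stop on an object; "grip_force" is the grip in N (left out, the last holds). Time passes only in rows, so rows that repeat a pose let the fingers close. It gives the time, the measured TCP pose, the force and the opening at its end, in the units of the state.
- bot.get_obs(): the state, without advancing time (a new reading comes with each control period).
- cams.camera(name): name is "side" or "top" or "wrist"; returns a dict with "color" (400x640x3 uint8, red, green, blue), "range_z" (400x640 float32, m along the optical axis (not along the pixel's ray), 0 where there is no reading), "fovy" (degrees; the focal length in pixels is half the picture's height over the tangent of half this angle, whatever the lens; pixels are square), "cx", "cy" (the principal point, pixels), "k1" (the pictures are not rectified: a ray, as slopes to the right and down, at radius r is drawn at 1 + k1 r^2 times it, then the intrinsics apply), "rvec" (rotation vector, rad) and "tvec" (3), from world to camera coordinates, as OpenCV has them. Camera axes: x right, y down, z forward; pixel columns grow to the right and rows downward; lengths in m; the calibration is good to about 2 mm. A picture is of the moment at which its call begins.
- order.sign_off(): hands the job in, once; it reports no verdict.
Trained networks look in a picture, given as the dict that the camera call returned (one of the last four; its "shot" number tells which), for a name from the list of things; names that differ only in an ending like _2 or _b are one class to them, and where a whole thing is asked for, a point or a joint stands for the part that bears it (a point fixed in the world has none). Each returns a list of dicts, best first, with "p" (0 to 1); they miss things now and then, are a little off and sometimes report something else, mostly with a low value. They report only what shows in the picture. A call takes as long as a camera call. They do not tell look-alikes from the thing itself.
- spotter.masks_of(label, picture): "mask" (400x640 bool, what is visible of it) and "point" ([column, row] in pixels, amid what is visible of it).
The state is a dict: "time_s": time; "joints": joint angles; "joint_velocities": joint speeds; "joint_efforts": joint torques, N m; "eef_pos": TCP position; "tcp_rot": TCP orientation; "ft_force": force on the tool from outside, world axes, zero at the start; "torque": the same for the moment, N m; "width": finger opening in m.
Only numpy, scipy, OpenCV 4.12 (cv2) and the standard library are available. Lean on these libraries where they do the work, as an engineer would, in place of code of your own. Each camera call takes 0.05 s, during which the arm holds its last target.

TASK

Cover the four white porcelain sample pots on the lab bench, each with its own lid: round on round, square on square, large on large, small on small, every lid centred and lying flat on the rim, the square ones lined up with their pot's sides. Set each lid down gently rather than dropping it, and leave the pots, the brass weight and the cork bung standing where they are.

Things in the scene. Friction and masses are not known exactly. Their poses are not given: they have to be found in the camera images.
- large_round_pot: the large round pot: open white porcelain, 76 mm outside diameter, 50 mm tall to its flat rim, wall 5 mm, a bit of mineral lying in it below the rim; loose, 250 g. Origin at the centre of its underside, z up.
- large_round_lid: lid of the large round pot: white porcelain, flat disc 84 mm in diameter and 6 mm thick with an upright black cylindrical knob in the middle, 16 mm in diameter and 24 mm high (30 mm tall in all), 90 g; flat underneath without a lip, lying the right way up on the bench; on its pot it rests on the rim and overhangs the outside by 4 mm all round. Origin at the centre of its underside, z up.
- small_round_pot: the small round pot: open white porcelain, 50 mm outside diameter, 40 mm tall to its flat rim, wall 5 mm, a bit of mineral lying in it below the rim; loose, 120 g. Origin at the centre of its underside, z up.
- small_round_lid: lid of the small round pot: white porcelain, flat disc 58 mm in diameter and 6 mm thick with an upright black cylindrical knob in the middle, 16 mm in diameter and 24 mm high (30 mm tall in all), 45 g; flat underneath without a lip, lying the right way up on the bench; on its pot it rests on the rim and overhangs the outside by 4 mm all round. Origin at the centre of its underside, z up.
- large_square_pot: the large square pot: open white porcelain, 70 x 70 mm outside, 50 mm tall to its flat rim, wall 5 mm, a bit of mineral lying in it below the rim; loose, 250 g. Origin at the centre of its underside, z up, x and y square to its sides.
- large_square_lid: lid of the large square pot: white porcelain, flat square plate 78 x 78 mm and 6 mm thick with an upright black bar grip in the middle, 30 mm long (along the lid's x), 12 mm wide (along y) and 24 mm high (30 mm tall in all), 90 g; flat underneath without a lip, lying the right way up on the bench; on its pot it rests on the rim and overhangs the outside by 4 mm all round. Origin at the centre of its underside, z up, x and y square to its sides.
- small_square_pot: the small square pot: open white porcelain, 46 x 46 mm outside, 40 mm tall to its flat rim, wall 5 mm, a bit of mineral lying in it below the rim; loose, 120 g. Origin at the centre of its underside, z up, x and y square to its sides.
- small_square_lid: lid of the small square pot: white porcelain, flat square plate 54 x 54 mm and 6 mm thick with an upright black bar grip in the middle, 30 mm long (along the lid's x), 12 mm wide (along y) and 24 mm high (30 mm tall in all), 45 g; flat underneath without a lip, lying the right way up on the bench; on its pot it rests on the rim and overhangs the outside by 4 mm all round. Origin at the centre of its underside, z up, x and y square to its sides.
- weight: brass laboratory weight with a knob on top, 40 mm in diameter, 52 mm tall; not a lid, stays where it is. Origin at the centre of its underside.
- bung: tapered cork bung, 32 to 40 mm in diameter, 32 mm tall, standing on its small end; stays where it is. Origin at the centre of its underside.
Not all that is in view belongs to the job. What is shaped like the small_round_lid but green is not meant. Leave any blue or purple look-alike of the small_square_lid alone.

How it is judged:
At the end, for the whole second after the job is handed in: Each of the four lids lies on the rim of its own pot: centre within 9 mm of the pot's axis, underside within 4 mm of the rim's height, lid and pot level within 0.06 rad, the square lids' sides within 0.2 rad of the pot's sides (any quarter turn), all released and at rest (below 0.02 m/s) (horizontal distance between large_round_lid and large_round_pot below 0.009 m and z of large_round_lid in the frame of large_round_pot between 0.046 and 0.054 m and angle between each of large_round_lid, large_round_pot, small_round_lid, small_round_pot, large_square_lid, large_square_pot, small_square_lid, small_square_pot's own z axis and vertical below 0.06 rad and linear speed of each of large_round_lid, large_round_pot, small_round_lid, small_round_pot, large_square_lid, large_square_pot, small_square_lid, small_square_pot below 0.02 m/s and horizontal distance between small_round_lid and small_round_pot below 0.009 m and z of small_round_lid in the frame of small_round_pot between 0.036 and 0.044 m and horizontal distance between large_square_lid and large_square_pot below 0.009 m and z of large_square_lid in the frame of large_square_pot between 0.046 and 0.054 m and (angle between the x axis of large_square_lid and the x axis of large_square_pot, either way round below 0.2 rad or angle between the x axis of large_square_lid and the y axis of large_square_pot, either way round below 0.2 rad) and horizontal distance between small_square_lid and small_square_pot below 0.009 m and z of small_square_lid in the frame of small_square_pot between 0.036 and 0.044 m and (angle between the x axis of small_square_lid and the x axis of small_square_pot, either way round below 0.2 rad or angle between the x axis of small_square_lid and the y axis of small_square_pot, either way round below 0.2 rad)); the robot touches nothing.
It fails at once if a pot is moved more than 40 mm from its place or tipped over (distance of any of large_round_pot, small_round_pot, large_square_pot, small_square_pot from where it was at the start of the episode above 0.04 m or angle between any of large_round_pot, small_round_pot, large_square_pot, small_square_pot's own z axis and vertical above 0.4 rad).
It fails at once if a lid is dropped or flung (faster than 0.65 m/s while the fingers do not touch it: a free fall of about 20 mm) ((contact force between the fingers and large_round_lid below 0.02 N and linear speed of large_round_lid above 0.65 m/s) or (contact force between the fingers and small_round_lid below 0.02 N and linear speed of small_round_lid above 0.65 m/s) or (contact force between the fingers and large_square_lid below 0.02 N and linear speed of large_square_lid above 0.65 m/s) or (contact force between the fingers and small_square_lid below 0.02 N and linear speed of small_square_lid above 0.65 m/s)).
It fails at once if the weight is moved more than 30 mm or knocked over (distance of weight from where it was at the start of the episode above 0.03 m or angle between weight's own z axis and vertical above 0.5 rad).
It fails at once if the bung is moved more than 30 mm or knocked over (distance of bung from where it was at the start of the episode above 0.03 m or angle between bung's own z axis and vertical above 0.5 rad).
It also fails if it takes over 106 s, if anything falls off the work surface, if the arm or the gripper's body presses on something with over 40 N, if the wrist force passes 120 N, or if a joint passes its speed limit or range.

## Working session

There is one attempt and no reset: what is moved stays moved. The work goes in short steps, Python scripts to look and compute and a tool call to move; the robot and the scene stay as the last step left them, time stands still between calls to the robot, and variables do not carry over. Pictures are saved under pics/ and viewed, and the job is handed in when it is done.

Besides the shell and the picture viewer there is one more tool, called after ">>>" as a command line: name --argument value ..., lists and objects as JSON in quotes. step_arm: Moves the arm, as the interface text tells. Its arguments: {"type":"object","properties":{"moves":{"type":"array","items":{"type":"array"}},"grip_force":{"type":"number"}},"required":["moves"]}

```bash
mkdir -p pics
cat > h.py <<'E'
import numpy as np, cv2
from station import bot,cams,order,spotter
def K(p):
    f=200/np.tan(np.radians(p['fovy'])/2); return f
def world(p,u,v,z=None,d=None):
    f=K(p); x=(np.asarray(u,float)-p['cx'])/f; y=(np.asarray(v,float)-p['cy'])/f
    xd,yd=x.copy(),y.copy()
    for _ in range(20):
        s=1+p['k1']*(x*x+y*y); x=xd/s;y=yd/s
    R,_=cv2.Rodrigues(np.asarray(p['rvec'],float)); t=np.asarray(p['tvec'],float).ravel()
    r=np.stack([x,y,np.ones_like(x)],-1)
    if d is not None:
        return (r*np.asarray(d)[...,None]-t)@R
    c=-R.T@t; w=r@R
    return c+w*((z-c[2])/w[...,2])[...,None]
def save(p,n): cv2.imwrite('pics/'+n,p['color'][:,:,::-1])
E
python3 - <<'E'
from h import *
o=bot.get_obs(); print({k:np.round(v,3) for k,v in o.items()}, bot.grip_point_offset)
for n in ['top','side','wrist']:
    p=cams.camera(n); save(p,n+'0.png'); print(n,p['fovy'],p['cx'],p['cy'],p['k1'],p['rvec'],p['tvec'])
E
```

```text
{'time_s': np.float64(0.0), 'joints': array([-1.139,  0.69 , -0.195,  1.566,  0.157,  0.902, -0.215]), 'joint_velocities': array([-0.001,  0.   , -0.001,  0.002, -0.001, -0.   , -0.001]), 'joint_efforts': array([ 0.0000e+00, -5.2756e+01, -1.2670e+00, -1.5343e+01, -5.3000e-02,
        7.0000e-03,  0.0000e+00]), 'eef_pos': array([0.242, 0.576, 0.404]), 'tcp_rot': array([-1.55 ,  0.312, -0.312]), 'ft_force': array([-0.012,  0.092,  1.195]), 'torque': array([ 0.005, -0.033, -0.   ]), 'width': np.float64(0.088)} 0.1473
top 51.06598491356167 317.2075079271708 192.88191820381158 -0.01381436522411838 [ 2.13004645 -2.12394776  0.21603336] [-0.01505571  0.49938949  0.88905966]
side 55.8222568359111 312.8693172295616 194.8960566390608 0.008959902728014706 [ 2.17357689 -0.25141488  0.13916944] [-0.48662882  0.08527091  0.93157637]
wrist 62.58605343593288 323.2389106786491 198.2560671529564 -0.06343243062254914 [-2.43114568 -1.61295567 -0.20908464] [-0.62387281 -0.034029    0.38848973]
```

View pics/top0.png

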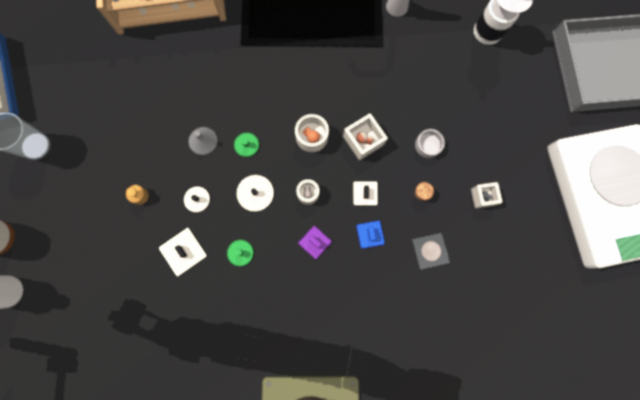

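View pics/side0.png

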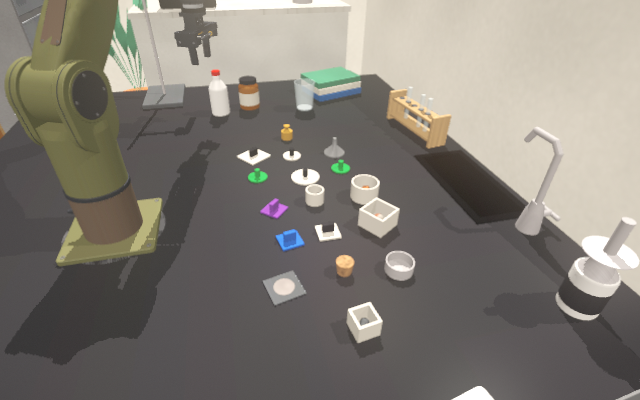

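View pics/wrist0.png

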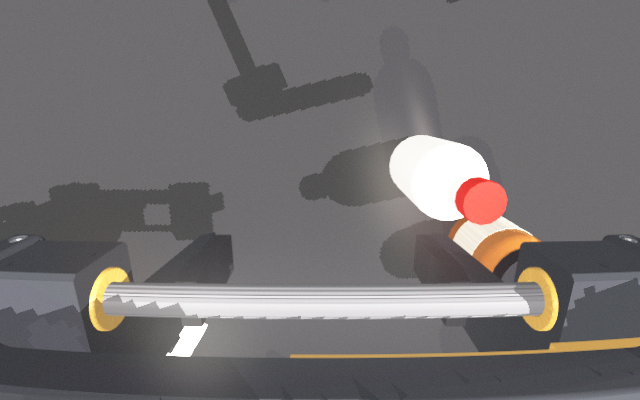

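The top view (640x400) shows these items:

- **Lids:** large round at (255,193), small round at (196,200), large square at (182,251), small square (white) at (365,193).
- **Pots:** large round at (312,133), large square at (365,137), small round at (308,191), small square at (487,195).
- **Keep still:** weight at (137,195), bung at (425,191).
- **Distractors:** green, blue and purple look-alikes, a funnel at (203,140), a dish at (431,143) and a plate at (431,251).

The side view agrees with this. Next I'll measure positions.

```bash
cat > meas.py <<'E'
from h import *
N={'large_round_pot':.05,'small_round_pot':.04,'large_square_pot':.05,'small_square_pot':.04,'large_round_lid':.006,'small_round_lid':.006,'large_square_lid':.006,'small_square_lid':.006,'weight':.052,'bung':.032}
def analyse(p,name,m,zt):
    v,u=np.nonzero(m); d=p['range_z'][v,u]; ok=d>0
    P=world(p,u[ok],v[ok],d=d[ok])
    out=[]
    if 'pot' in name: s=P[np.abs(P[:,2]-zt)<.006]
    elif 'lid' in name: s=P[np.abs(P[:,2]-zt)<.006]
    else: s=P
    if len(s)<8: return None
    # contour at plane height
    q=s[:,:2].astype(np.float32)
    r=cv2.minAreaRect(q*1000); c=cv2.minEnclosingCircle(q*1000)
    k=P[P[:,2]>.02] if 'lid' in name else None
    return dict(n=len(s),zmax=round(float(np.percentile(P[:,2],95)),4),zmed=round(float(np.median(s[:,2])),4),rect=[np.round(x,1) for x in r],circ=[np.round(x,1) for x in c],knob=None if k is None or len(k)<2 else np.round(k.mean(0)*1000,1))
E
python3 - <<'E'
from meas import *
for cn in ['top','side']:
  p=cams.camera(cn)
  for n,z in N.items():
    for r in spotter.masks_of(n,p)[:3]:
        print(cn,n,round(r['p'],2),np.round(r['point']),analyse(p,n,r['mask'],z))
E
```

```text
top large_round_pot 0.65 [137. 193.] {'n': 75, 'zmax': 0.0533, 'zmed': 0.0522, 'rect': [array([500.4, 401.4]), array([20.5, 20.4]), np.float64(1.4)], 'circ': [array([500.8, 401.4]), np.float64(10.9)], 'knob': None}
top large_round_pot 0.56 [314. 131.] {'n': 243, 'zmax': 0.052, 'zmed': 0.0501, 'rect': [array([646.7,  -0.7]), array([74. , 74.5]), np.float64(76.3)], 'circ': [array([ 6.469e+02, -4.000e-01]), np.float64(38.2)], 'knob': None}
top small_round_pot 0.59 [303. 189.] {'n': 145, 'zmax': 0.0426, 'zmed': 0.041, 'rect': [array([507.5,   8.2]), array([47.6, 46.5]), np.float64(89.7)], 'circ': [array([507.8,   7.5]), np.float64(24.7)], 'knob': None}
top large_square_pot 0.65 [364. 136.] {'n': 289, 'zmax': 0.052, 'zmed': 0.0504, 'rect': [array([ 639.1, -125. ]), array([71. , 70.8]), np.float64(33.7)], 'circ': [array([ 636.8, -125.3]), np.float64(46.7)], 'knob': None}
top large_square_pot 0.58 [483. 195.] None
top small_square_pot 0.65 [484. 194.] {'n': 211, 'zmax': 0.042, 'zmed': 0.04, 'rect': [array([ 501.7, -403.5]), array([46.4, 47.7]), np.float64(8.2)], 'circ': [array([ 501.8, -402
[... 4789 characters left out ...]
ide small_square_lid 0.66 [291. 155.] {'n': 109, 'zmax': 0.0273, 'zmed': 0.0058, 'rect': [array([488.9, 265.8]), array([57.7, 49.9]), np.float64(74.9)], 'circ': [array([488.2, 266. ]), np.float64(30.7)], 'knob': array([489.9, 262.5,  26.4])}
side small_square_lid 0.63 [289. 241.] {'n': 265, 'zmax': 0.0295, 'zmed': 0.0057, 'rect': [array([ 408.8, -137.2]), array([53.2, 53.8]), np.float64(7.9)], 'circ': [array([ 408.9, -137.2]), np.float64(34.6)], 'knob': array([ 409.1, -138.8,   27. ])}
side bung 0.51 [348. 263.] {'n': 322, 'zmax': 0.033, 'zmed': 0.0306, 'rect': [array([ 510.7, -245.8]), array([69.2, 34.6]), np.float64(73.8)], 'circ': [array([ 508.1, -245. ]), np.float64(35.2)], 'knob': None}
```

Run:
```python
from meas import *
from scipy.spatial.transform import Rotation as Ro
o=bot.get_obs(); R=Ro.from_rotvec(o['tcp_rot']).as_matrix(); print(np.round(R,3),np.round(np.array(o['eef_pos'])+.1473*R[:,1],4), 'jaw deg',np.degrees(np.arctan2(R[1,2],R[0,2])))
p=cams.camera('top')
for c in [(182,251),(365,193)]:
    vv,uu=np.mgrid[c[1]-14:c[1]+15,c[0]-14:c[0]+15]
    d=p['range_z'][vv,uu]; P=world(p,uu,vv,d=d).reshape(-1,3); k=P[P[:,2]>.024]
    r=cv2.minAreaRect((k[:,:2]*1000).astype(np.float32)); print(len(k),r); 
    w,V=np.linalg.eigh(np.cov(k[:,:2].T)); print(np.degrees(np.arctan2(V[1,1],V[0,1])),np.sqrt(w))
im=p['color'][100:280,100:520,::-1]; cv2.imwrite('pics/z1.png',cv2.resize(im,None,fx=1.9,fy=1.9,interpolation=cv2.INTER_CUBIC))
```

```text
[[ 0.922  0.     0.387]
 [-0.387  0.     0.922]
 [-0.    -1.     0.   ]] [0.2421 0.5762 0.2574] jaw deg 67.20938131210761
92 ((341.8473205566406, 153.15673828125), (312.6448669433594, 26.650665283203125), 77.94052124023438)
80.13642552741798 [0.00670925 0.06823869]
75 ((418.6353454589844, -72.9122543334961), (22.501556396484375, 237.71824645996094), 59.26694107055664)
147.44788795732265 [0.00558819 0.03700577]
```

View pics/z1.png

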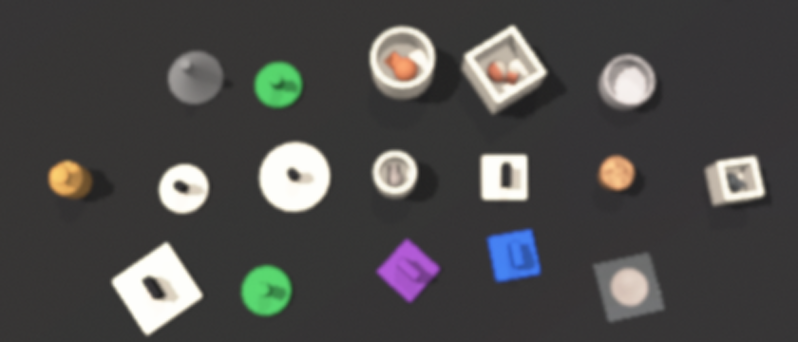

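>>> step_arm --moves '[[[100,-170,0],0.1,0.4],[[265,-446,0],0.4,0.4],[[265,-446,0],0.4,0.4],[[265,-446,0],0.4,0.4],[[265,-446,0],0.4,0.4],[[265,-446,0],0.4,0.4],[[265,-446,0],0.4,0.4],[[265,-446,0],0.4,0.4],[[265,-446,0],0.4,0.4],[[265,-446,0],0.4,0.4],[[265,-446,0],0.4,0.4],[[265,-446,0],0.4,0.4],[[265,-446,-60],0.4,0.4],[[265,-446,-100],0.4,0.4],[[265,-446,-150],0.4,0.4],[[265,-446,-160],0.4,0.4],[[265,-446,-160],0.4,0.4],[[265,-446,-160],0.4,0.4],[[265,-446,-160],0.4,0.4]]' --grip_force 12

```text
time_s: 2.88
eef_pos: [0.5078, 0.1308, 0.2464]
tcp_rot: [-1.57, -0.004, 0.0]
ft_force: [1.0, 0.5, 0.2]
width: 0.0527
```

```bash
cat >> h.py <<'E'
from scipy.spatial.transform import Rotation as Ro
def tip():
    o=bot.get_obs(); R=Ro.from_rotvec(o['tcp_rot']).as_matrix()
    g=np.array(o['eef_pos'])+.1473*R[:,1]
    print('t',round(float(o['time_s']),2),'grip mm',np.round(g*1000,1),'jaw',round(float(np.degrees(np.arctan2(R[1,2],R[0,2]))),2),'w',round(float(o['width'])*1000,1),'F',np.round(o['ft_force'],2),'j7',np.round(o['joints'][6],2)); return g
E
python3 - <<'E'
from meas import *
tip()
p=cams.camera('wrist'); save(p,'w1.png')
for r in spotter.masks_of('large_round_lid',p)[:2]: print(r['p'],r['point'],analyse(p,'large_round_lid',r['mask'],.006))
E
```

```text
t 2.88 grip mm [508.1 130.9  99.1] jaw 90.14 w 52.7 F [1.01 0.55 0.17] j7 0.8
0.92 [327.6, 205.7] {'n': 9947, 'zmax': 0.0205, 'zmed': 0.0056, 'rect': [array([506.6, 131.2]), array([82.8, 82.1]), np.float64(43.3)], 'circ': [array([506.8, 131.1]), np.float64(42.0)], 'knob': array([505.6, 131.1,  28.5])}
```

View pics/w1.png

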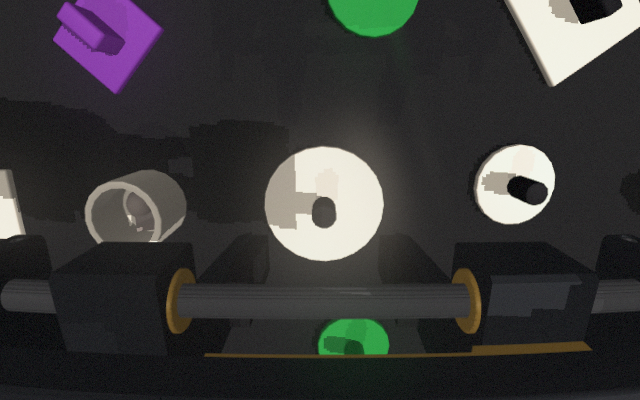

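The wrist view puts the large round lid at (324,203) px, or (506.8, 131.1) mm. That agrees with the top camera.

>>> step_arm --moves '[[[-1,0,-35],0,0.4],[[-1,0,-60],0,0.4],[[-1,0,-72],0,0.4],[[-1,0,-72],0,0.4],[[-1,0,-72],0,0.4],[[-1,0,-72],0,1],[[-1,0,-72],0,1],[[-1,0,-72],0,1],[[-1,0,-72],0,1],[[-1,0,-72],0,1],[[-1,0,-72],0,1],[[-1,0,-72],0,1],[[-1,0,-72],0,1],[[-1,0,-65],0,1],[[-1,0,-50],0,1],[[-1,0,-30],0,1],[[-1,0,0],0,1],[[-1,0,20],0,1],[[-1,0,20],0,1],[[-1,0,20],0,1]]' --grip_force 15

```text
time_s: 4.65
eef_pos: [0.5063, 0.1301, 0.2657]
tcp_rot: [-1.57, -0.003, -0.0]
ft_force: [0.2, 0.1, -1.3]
width: 0.0154
```

Run:
```python
from meas import *
g=tip()
p=cams.camera('wrist'); save(p,'w2.png')
for r in spotter.masks_of('large_round_lid',p)[:2]: 
    m=r['mask']; v,u=np.nonzero(m); d=p['range_z'][v,u]; P=world(p,u[d>0],v[d>0],d=d[d>0]); 
    print(r['p'],np.percentile(P[:,2],[5,25,50,75,95]).round(4)); 
    zm=np.median(P[:,2]); s=P[abs(P[:,2]-zm)<.006]; print(cv2.minEnclosingCircle((s[:,:2]*1000).astype(np.float32)))
```

```text
t 4.65 grip mm [506.6 130.2 118.4] jaw 90.1 w 15.4 F [ 0.25  0.1  -1.27] j7 0.8
0.9 [0.0972 0.0979 0.0984 0.0989 0.1217]
((507.4212646484375, 130.01846313476562), 42.09202194213867)
```

View pics/w2.png

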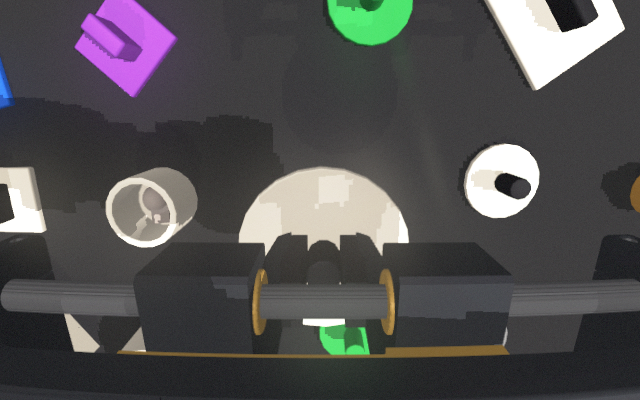

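>>> step_arm --moves '[[[30,-30,15],0,1],[[55,-52,15],0,1],[[80,-76,15],0,1],[[105,-100,15],0,1],[[125,-120,15],0,1],[[137,-131,15],0,1],[[138,-131,10],0,1],[[138,-131,-5],0,1],[[138,-131,-20],0,1],[[138,-131,-30],0,1],[[138,-131,-36],0,1],[[138,-131,-36],0,1],[[138,-131,-36],0,1]]'

```text
time_s: 5.83
eef_pos: [0.6438, -0.0001, 0.2284]
tcp_rot: [-1.571, -0.002, 0.003]
ft_force: [-0.4, -0.4, -0.5]
width: 0.0153
```

Run:
```python
from meas import *
tip()
p=cams.camera('side'); save(p,'s2.png')
im=p['color'][140:260,280:440,::-1]; cv2.imwrite('pics/s2z.png',cv2.resize(im,None,fx=4,fy=4,interpolation=cv2.INTER_CUBIC))
```

```text
t 5.83 grip mm [ 6.436e+02 -1.000e-01  8.110e+01] jaw 90.18 w 15.3 F [-0.45 -0.41 -0.54] j7 1.11
```

View pics/s2z.png

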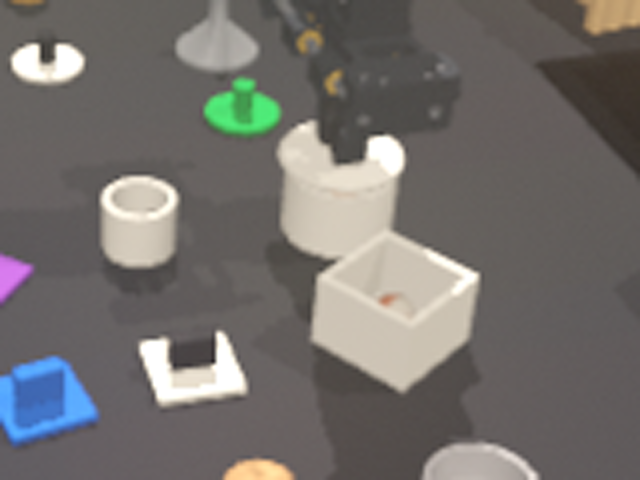

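The zoomed side view shows the large round lid hovering centred just above its pot, at about (340,150) in the zoom. Lowering it gently.

>>> step_arm --moves '[[[1,-1,-2],0,1],[[1,-1,-3],0,1],[[1,-1,-4],0,1],[[1,-1,-4.5],0,1],[[1,-1,-4.5],0,1],[[1,-1,-4.5],0,1]]'

```text
time_s: 6.38
eef_pos: [0.6451, -0.0018, 0.2243]
tcp_rot: [-1.571, -0.002, 0.002]
ft_force: [0.4, -0.1, 0.2]
width: 0.0151
```

```bash
python3 -c "
from h import *
tip()"
```

```text
t 6.38 grip mm [645.1  -1.8  77. ] jaw 90.13 w 15.1 F [ 0.41 -0.09  0.16] j7 1.11
```

>>> step_arm --moves '[[[0,0,-1],0,1],[[0,0,-1],0,1],[[0,0,-1],0,0.7],[[0,0,-1],0,0.6],[[0,0,-1],0,0.5],[[0,0,-1],0,0.5],[[0,0,10],0,0.5],[[0,0,35],0,0.5],[[0,0,70],0,0.5],[[0,0,90],0,0.5],[[-40,20,90],0,0.5],[[-75,50,90],0,0.5],[[-100,80,90],0,0.4],[[-120,115,90],0,0.4],[[-135,150,90],0,0.4],[[-143,185,90],0,0.4],[[-148,215,90],0,0.4],[[-151,245,80],0,0.4],[[-153,267,50],0,0.4],[[-153,267,30],0,0.4]]'

```text
time_s: 8.05
eef_pos: [0.4908, 0.272, 0.2546]
tcp_rot: [-1.563, -0.01, 0.006]
ft_force: [-0.4, 0.9, 0.1]
width: 0.053
```

Run:
```python
from meas import *
tip()
p=cams.camera('top'); save(p,'t2.png')
for r in spotter.masks_of('large_round_lid',p)[:2]: print(r['p'],r['point'],analyse(p,'large_round_lid',r['mask'],.056))
p=cams.camera('wrist'); save(p,'w3.png')
for r in spotter.masks_of('small_round_lid',p)[:3]: print(r['p'],r['point'],analyse(p,'small_round_lid',r['mask'],.006))
```

```text
t 8.05 grip mm [491.1 273.2 107.3] jaw 90.57 w 53.0 F [-0.42  0.9   0.09] j7 0.6
0.84 [313.3, 128.9] {'n': 890, 'zmax': 0.0688, 'zmed': 0.0571, 'rect': [array([645.5,  -1.6]), array([78.8, 80.3]), np.float64(74.8)], 'circ': [array([6.47e+02, 5.00e-01]), np.float64(42.3)], 'knob': array([645.8,  -1.5,  58.3])}
0.71 [325.2, 202.5] {'n': 4240, 'zmax': 0.0293, 'zmed': 0.0056, 'rect': [array([490.9, 267.3]), array([58.1, 57.1]), np.float64(86.8)], 'circ': [array([492.1, 266.9]), np.float64(29.9)], 'knob': array([490.1, 266.5,  28.6])}
0.66 [167.2, 25.6] {'n': 4248, 'zmax': 0.0295, 'zmed': 0.0055, 'rect': [array([374.7, 161.1]), array([57.7, 43.5]), np.float64(87.7)], 'circ': [array([368.1, 161.2]), np.float64(29.4)], 'knob': array([368.6, 163. ,  28. ])}
```

View pics/t2.png

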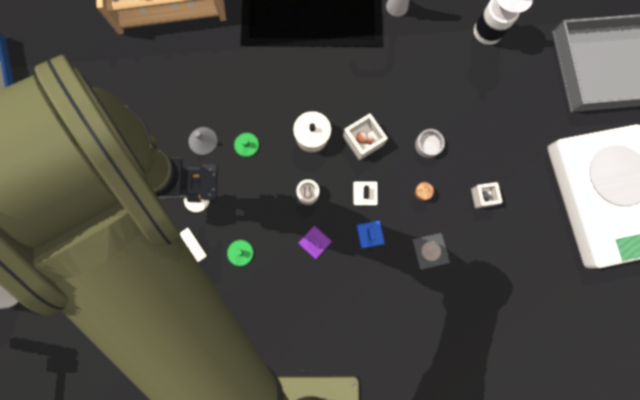

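View pics/w3.png

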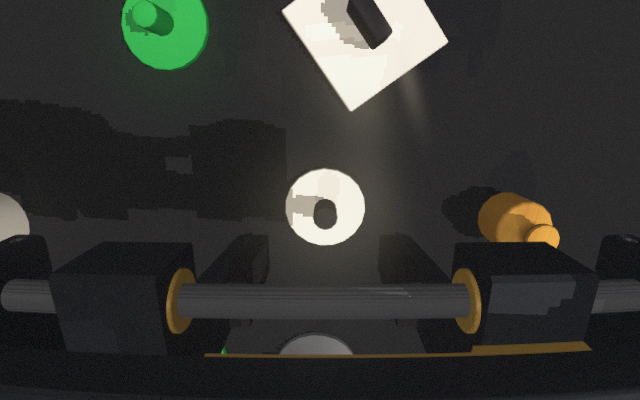

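The top view shows the large round lid seated on its pot at (312,131) px, concentric and at z of about 0.057. The small round lid is under the gripper at (325,205) px.

>>> step_arm --moves '[[[0,1,0],0,0.4],[[0,1,-20],0,0.4],[[0,1,-45],0,0.4],[[0,1,-68],0,0.4],[[0,1,-79],0,0.4],[[0,1,-79],0,0.4],[[0,1,-79],0,0.4],[[0,1,-79],0,1],[[0,1,-79],0,1],[[0,1,-79],0,1],[[0,1,-79],0,1],[[0,1,-79],0,1],[[0,1,-79],0,1],[[0,1,-79],0,1],[[0,1,-79],0,1],[[0,1,-65],0,1],[[0,1,-35],0,1],[[0,1,0],0,1],[[0,1,0],0,1],[[0,1,0],0,1]]'

```text
time_s: 9.92
eef_pos: [0.4927, 0.2664, 0.2558]
tcp_rot: [-1.569, -0.004, -0.001]
ft_force: [0.9, -0.9, -0.4]
width: 0.0157
```

```bash
cat > held.py <<'E'
from meas import *
import sys
g=tip()
p=cams.camera('wrist'); save(p,sys.argv[2])
for r in spotter.masks_of(sys.argv[1],p)[:2]: 
    m=r['mask']; v,u=np.nonzero(m); d=p['range_z'][v,u]; P=world(p,u[d>0],v[d>0],d=d[d>0]); 
    print(r['p'],r['point'],np.percentile(P[:,2],[5,25,50,75,95]).round(4)); 
    zm=np.median(P[:,2]); s=P[abs(P[:,2]-zm)<.006]; q=(s[:,:2]*1000).astype(np.float32);print(cv2.minEnclosingCircle(q),cv2.minAreaRect(q))
E
python3 held.py small_round_lid w4.png
```

```text
t 9.92 grip mm [493.1 266.7 108.5] jaw 90.11 w 15.7 F [ 0.91 -0.85 -0.41] j7 0.6
0.89 [164.3, 26.1] [0.0041 0.0051 0.0057 0.0066 0.0294]
((368.21826171875, 161.59019470214844), 29.002058029174805) ((375.8670654296875, 161.21035766601562), (57.3822021484375, 41.13438415527344), 88.66987609863281)
0.62 [322.5, 223.6] [0.0847 0.0855 0.086  0.0902 0.11  ]
((489.60498046875, 266.44757080078125), 28.398988723754883) ((486.586669921875, 266.9912109375), (50.10432815551758, 48.30546569824219), 48.66628646850586)
```

View pics/w4.png

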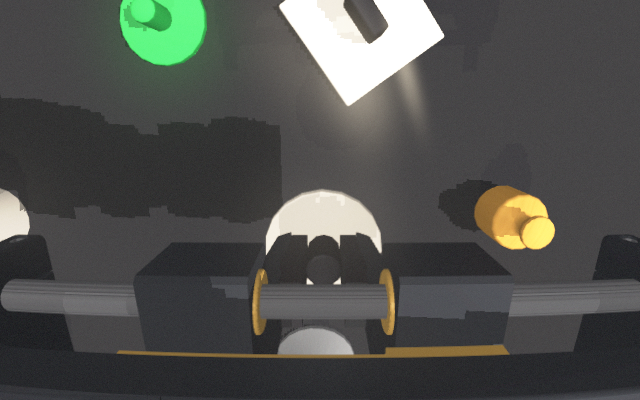

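>>> step_arm --moves '[[[1,-25,5],0,1],[[3,-60,5],0,1],[[5,-100,5],0,1],[[7,-140,5],0,1],[[10,-180,5],0,1],[[12,-215,5],0,1],[[14,-242,5],0,1],[[14,-255,2],0,1],[[14.5,-260,0],0,1],[[14.5,-260,-10],0,1],[[14.5,-260,-22],0,1],[[14.5,-260,-30],0,1],[[14.5,-260,-34],0,1],[[14.5,-260,-34],0,1],[[14.5,-260,-34],0,1]]'

```text
time_s: 11.27
eef_pos: [0.5065, 0.0073, 0.22]
tcp_rot: [-1.57, -0.003, 0.004]
ft_force: [-0.2, -0.5, -0.4]
width: 0.0152
```

```bash
python3 held.py small_round_lid w5.png
python3 - <<'E'
from h import *
p=cams.camera('side')
im=p['color'][140:260,240:400,::-1]; cv2.imwrite('pics/s3z.png',cv2.resize(im,None,fx=4,fy=4,interpolation=cv2.INTER_CUBIC))
E
```

```text
t 11.27 grip mm [506.4   7.3  72.7] jaw 90.23 w 15.2 F [-0.22 -0.5  -0.35] j7 0.89
0.92 [526.3, 346.2] [0.002  0.0048 0.0054 0.0059 0.0064]
((604.2799072265625, 157.53585815429688), 20.02424430847168) ((602.705810546875, 157.51025390625), (15.047245025634766, 39.25116729736328), 0.9319754242897034)
0.9 [324.0, 224.1] [0.0489 0.0497 0.0503 0.0547 0.0742]
((505.11346435546875, 7.1096367835998535), 28.75459861755371) ((500.47808837890625, 8.049446105957031), (52.89016342163086, 48.760902404785156), 52.9061164855957)
```

View pics/s3z.png

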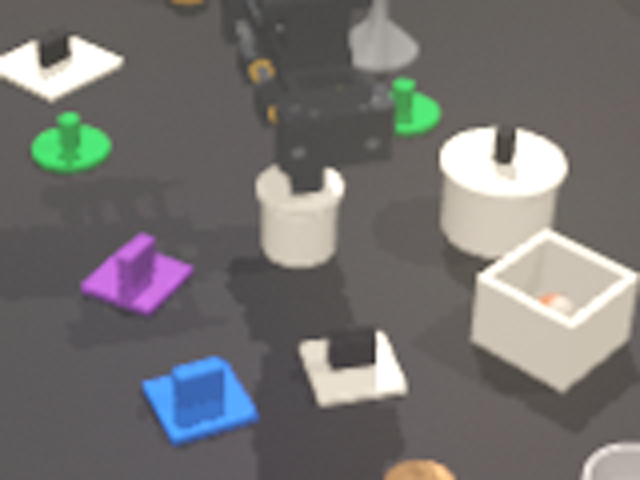

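View pics/w5.png

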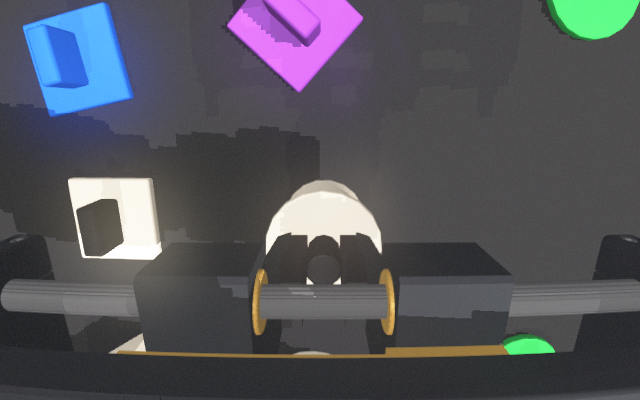

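The small round lid hovers centred over its pot with about 4.5 mm of gap. Lowering it and releasing.

>>> step_arm --moves '[[[0,0,-2],0,1],[[0,0,-3],0,1],[[0,0,-4],0,1],[[0,0,-5],0,1],[[0,0,-5],0,1],[[0,0,-5],0,1],[[0,0,-5],0,1]]'

```text
time_s: 12.0
eef_pos: [0.5066, 0.0062, 0.2155]
tcp_rot: [-1.571, -0.002, 0.001]
ft_force: [-0.8, -0.2, 3.7]
width: 0.0152
```

```bash
python3 held.py small_round_lid w6.png
```

```text
t 12.0 grip mm [506.7   6.2  68.2] jaw 90.12 w 15.2 F [-0.8  -0.21  3.71] j7 0.89
0.92 [326.1, 222.9] [0.0444 0.0453 0.0458 0.0507 0.0697]
((504.68402099609375, 6.090710639953613), 28.707685470581055) ((500.7887268066406, 6.876152038574219), (52.01420593261719, 48.99562072753906), 48.89435958862305)
0.89 [530.2, 346.9] [0.0014 0.0042 0.0053 0.0058 0.0065]
((603.8645629882812, 155.23191833496094), 19.289772033691406) ((600.928466796875, 155.2958221435547), (38.4969596862793, 11.09460163116455), 88.87641906738281)
```

>>> step_arm --moves '[[[0,0,0],0,0.7],[[0,0,0],0,0.6],[[0,0,0],0,0.5],[[0,0,0],0,0.5],[[0,0,10],0,0.5],[[0,0,30],0,0.5],[[0,0,55],0,0.4],[[0,-20,60],0,0.4],[[0,-50,60],0,0.4],[[0,-80,60],0,0.4],[[0,-110,50],0,0.4],[[0,-132,38],0,0.4],[[0,-132,38],0,0.4],[[0,-132,38],0,0.4],[[0,-132,38],0,0.4]]'

```text
time_s: 13.35
eef_pos: [0.5067, -0.1249, 0.2533]
tcp_rot: [-1.57, -0.003, 0.002]
ft_force: [0.4, 0.4, 0.3]
width: 0.0531
```

```bash
python3 held.py small_square_lid w7.png
python3 - <<'E'
from meas import *
p=cams.camera('top'); save(p,'t3.png')
for r in spotter.masks_of('small_round_lid',p)[:4]: print(r['p'],r['point'],analyse(p,'small_round_lid',r['mask'],.046))
E
```

```text
t 13.35 grip mm [ 506.7 -124.7  106. ] jaw 90.17 w 53.1 F [0.44 0.4  0.33] j7 1.15
0.92 [319.8, 204.4] [0.0045 0.0052 0.0058 0.0064 0.0297]
((506.78192138671875, -126.87442779541016), 36.84273910522461) ((506.8527526855469, -127.1992416381836), (54.13656234741211, 53.825130462646484), 89.58512878417969)
0.88 [302.0, 64.9] [0.0043 0.0051 0.0057 0.0064 0.0298]
((410.41778564453125, -137.2161102294922), 38.000667572021484) ((410.0712890625, -137.25393676757812), (55.68169403076172, 56.02079391479492), 10.525341987609863)
0.59 [305.6, 189.8] {'n': 398, 'zmax': 0.07, 'zmed': 0.0469, 'rect': [array([507.4,   6.6]), array([52.7, 53.3]), np.float64(67.7)], 'circ': [array([507.1,   7.5]), np.float64(27.6)], 'knob': array([506.8,   7.3,  49.3])}
0.59 [246.9, 141.8] None
0.52 [314.8, 129.7] None
```

View pics/w7.png

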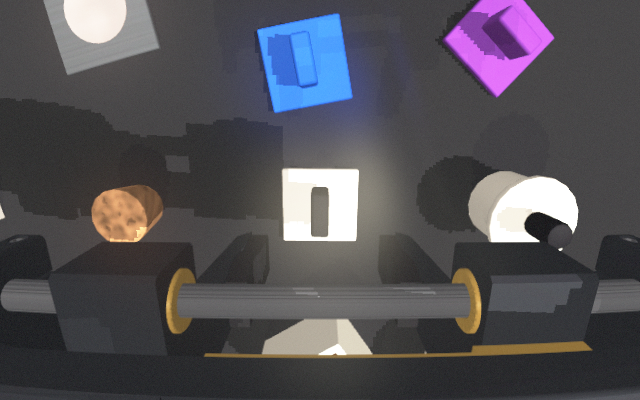

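View pics/t3.png

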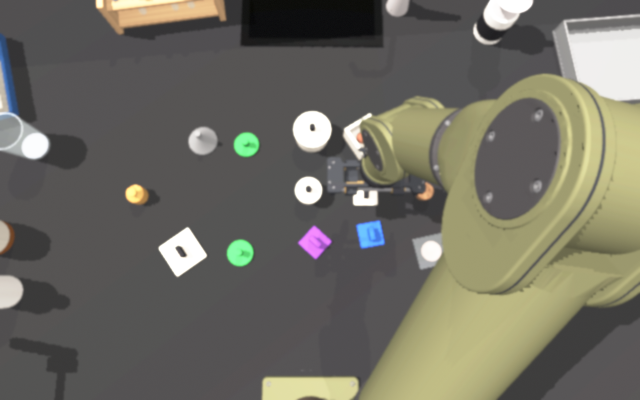

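Both round lids are seated and concentric, at (312,131) and (308,190) px. The white small square lid is at (320,204) px in the wrist view, aligned with the jaws, at (507,-127) mm.

>>> step_arm --moves '[[[0,-2,-20],0,0.4],[[0,-2,-45],0,0.4],[[0,-2,-68],0,0.4],[[0,-2,-79],0,0.4],[[0,-2,-79],0,0.4],[[0,-2,-79],0,0.4],[[0,-2,-79],0,1],[[0,-2,-79],0,1],[[0,-2,-79],0,1],[[0,-2,-79],0,1],[[0,-2,-79],0,1],[[0,-2,-79],0,1],[[0,-2,-79],0,1],[[0,-2,-79],0,1],[[0,-2,-65],0,1],[[0,-2,-35],0,1],[[0,-2,0],0,1],[[0,-2,15],0,1],[[0,-2,15],0,1],[[0,-2,15],0,1]]'

```text
time_s: 15.22
eef_pos: [0.5066, -0.128, 0.2687]
tcp_rot: [-1.571, -0.002, 0.0]
ft_force: [0.1, -0.9, -0.3]
width: 0.0118
```

```bash
python3 held.py small_square_lid w8.png
```

```text
t 15.22 grip mm [ 506.9 -128.1  121.4] jaw 90.1 w 11.8 F [ 0.09 -0.91 -0.28] j7 1.16
0.94 [311.2, 65.7] [0.0044 0.0052 0.0057 0.0064 0.0298]
((410.40399169921875, -136.50135803222656), 37.213890075683594) ((410.47113037109375, -136.85946655273438), (54.24958419799805, 55.207115173339844), 9.762763977050781)
0.69 [323.6, 221.4] [0.0986 0.0995 0.1001 0.1105 0.1241]
((491.2978515625, -128.34707641601562), 28.528545379638672) ((492.2449035644531, -128.1540985107422), (24.68904685974121, 54.31977844238281), 0.2242387980222702)
```

View pics/w8.png

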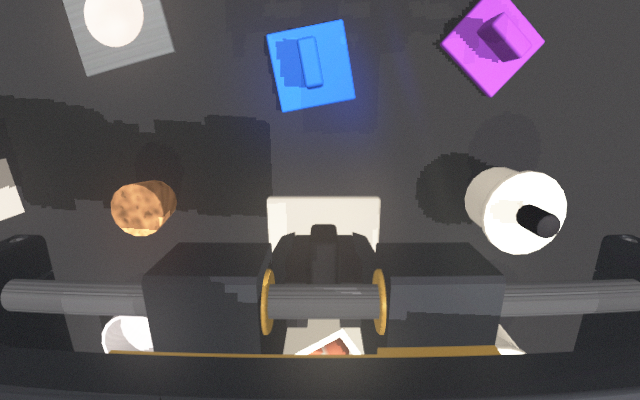

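>>> step_arm --moves '[[[0,-25,0],0,1],[[-2,-60,0],0.05,1],[[-3,-100,0],0.1,1],[[-4,-140,0],0.15,1],[[-5,-180,0],0.15,1],[[-6,-215,0],0.15,1],[[-7,-245,0],0.15,1],[[-7,-265,0],0.15,1],[[-7,-276,0],0.15,1],[[-7,-276,-15],0.15,1],[[-7,-276,-30],0.15,1],[[-7,-276,-42],0.15,1],[[-7,-276,-48],0.15,1],[[-7,-276,-48],0.15,1],[[-7,-276,-48],0.15,1]]'

```text
time_s: 16.57
eef_pos: [0.4999, -0.403, 0.2198]
tcp_rot: [-1.566, -0.12, 0.121]
ft_force: [-0.4, 0.1, 0.2]
width: 0.0123
```

```bash
python3 held.py small_square_lid w9.png
python3 - <<'E'
from h import *
p=cams.camera('side')
im=p['color'][240:370,290:450,::-1]; cv2.imwrite('pics/s4z.png',cv2.resize(im,None,fx=4,fy=4,interpolation=cv2.INTER_CUBIC))
p=cams.camera('top')
im=p['color'][140:250,410:560,::-1]; cv2.imwrite('pics/t4z.png',cv2.resize(im,None,fx=4,fy=4,interpolation=cv2.INTER_CUBIC))
E
```

```text
t 16.57 grip mm [ 499.8 -402.9   72.5] jaw 98.79 w 12.3 F [-0.36  0.11  0.21] j7 1.77
0.83 [325.0, 222.1] [0.0497 0.0506 0.0512 0.0611 0.0752]
((484.8076477050781, -405.25982666015625), 28.72348403930664) ((485.8031311035156, -405.08843994140625), (25.717859268188477, 54.26102828979492), 8.936361312866211)
```

View pics/s4z.png

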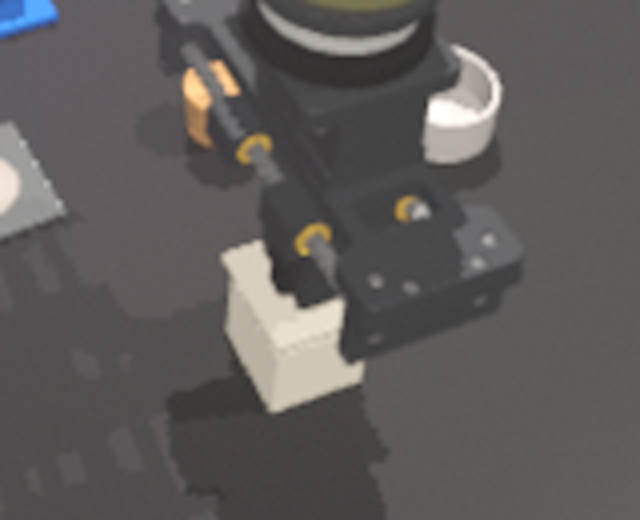

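View pics/w9.png

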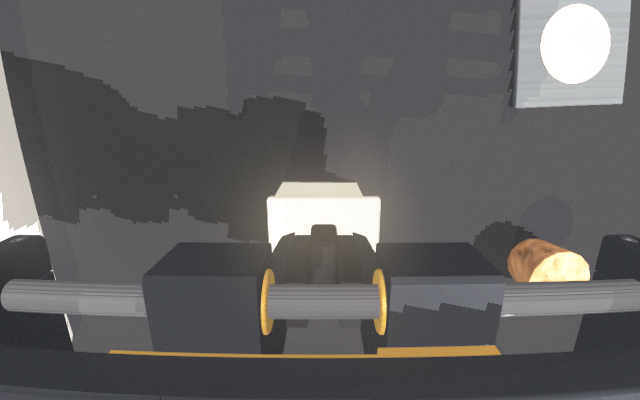

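The lid is over the small square pot with sides parallel. The pot's visible front face, at columns 275-365, sits about 2 px-scaled mm left of the lid, so I'll shift 1 mm in -y and lower.

>>> step_arm --moves '[[[0,-1,-2],0,1],[[0,-1,-3.5],0,1],[[0,-1,-5],0,1],[[0,-1,-6],0,1],[[0,-1,-6],0,1],[[0,-1,-6],0,1],[[0,-1,-6],0,1]]'

```text
time_s: 17.35
eef_pos: [0.4995, -0.4049, 0.2144]
tcp_rot: [-1.568, -0.119, 0.12]
ft_force: [-2.0, 0.4, 2.3]
width: 0.0122
```

```bash
python3 held.py small_square_lid w10.png
```

```text
t 17.35 grip mm [ 499.5 -404.9   67.1] jaw 98.72 w 12.2 F [-2.05  0.39  2.26] j7 1.77
0.68 [323.0, 220.8] [0.0442 0.0453 0.0458 0.0557 0.0699]
((484.7799072265625, -407.2176513671875), 28.5813045501709) ((485.188232421875, -406.9422302246094), (25.12036895751953, 53.94168472290039), 9.316093444824219)
```

>>> step_arm --moves '[[[0,0,0],0,0.7],[[0,0,0],0,0.6],[[0,0,0],0,0.5],[[0,0,0],0,0.5],[[0,0,10],0,0.5],[[0,0,30],0,0.5],[[0,0,60],0,0.4],[[0,0,90],0,0.4],[[0,35,90],0,0.4],[[-2,75,90],0,0.4],[[-5,115,90],0.1,0.4],[[-8,155,90],0.2,0.4],[[-12,195,90],0.3,0.4],[[-15,235,90],0.4,0.4],[[-20,275,90],0.48,0.4],[[-25,315,90],0.48,0.4],[[-30,355,90],0.48,0.4],[[-40,395,90],0.48,0.4],[[-50,434,90],0.48,0.4],[[-60,470,90],0.48,0.4]]'

```text
time_s: 19.12
eef_pos: [0.4391, 0.0676, 0.305]
tcp_rot: [-1.513, -0.497, 0.494]
ft_force: [0.2, -0.1, -0.2]
width: 0.0527
```

Run:
```python
from meas import *
tip()
p=cams.camera('top'); save(p,'t5.png')
for n in ['small_square_lid','large_square_lid','large_square_pot']:
  for r in spotter.masks_of(n,p)[:4]: print(n,r['p'],r['point'],analyse(p,n,r['mask'],{'small_square_lid':.046,'large_square_lid':.006,'large_square_pot':.05}[n]))
```

```text
t 19.12 grip mm [439.4  67.8 157.7] jaw 126.27 w 52.7 F [ 0.15 -0.07 -0.24] j7 1.15
large_square_lid 0.56 [181.5, 249.9] {'n': 1016, 'zmax': 0.0294, 'zmed': 0.0073, 'rect': [array([372.6, 293.4]), array([78.7, 77.7]), np.float64(36.0)], 'circ': [array([372.1, 292.7]), np.float64(51.0)], 'knob': array([371.1, 291.1,  29.8])}
```

View pics/t5.png

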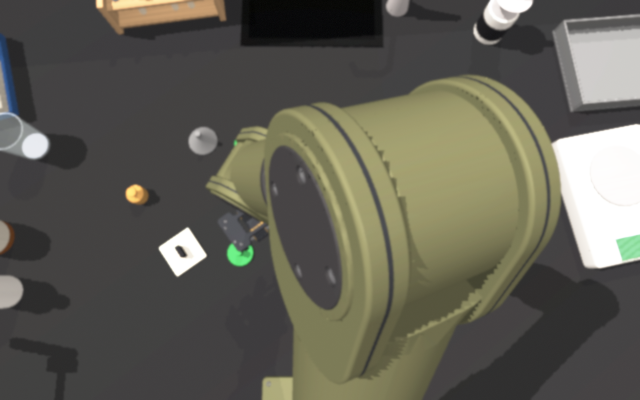

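The arm hides the pots for now. The large square lid is unchanged at (182,250) px.

>>> step_arm --moves '[[[-10,38,0],0,0.4],[[-20,76,0],0,0.4],[[-32,114,0],0,0.4],[[-44,150,0],0,0.4],[[-56,185,0],0,0.4],[[-66,212,-10],0,0.4],[[-70,227,-35],0,0.4],[[-70,227,-50],0,0.4],[[-70,227,-50],0,0.4],[[-70,227,-50],0,0.4],[[-70,227,-50],0,0.4]]'

```text
time_s: 20.23
eef_pos: [0.3708, 0.2907, 0.2548]
tcp_rot: [-1.515, -0.493, 0.492]
ft_force: [0.8, 0.3, 0.1]
width: 0.0529
```

```bash
python3 held.py large_square_lid w11.png
python3 - <<'E'
from meas import *
p=cams.camera('top'); save(p,'t6.png')
for n in ['small_square_lid','large_square_pot']:
  for r in spotter.masks_of(n,p)[:4]: print(n,r['p'],r['point'],analyse(p,n,r['mask'],{'small_square_lid':.046,'large_square_lid':.006,'large_square_pot':.05}[n]))
E
```

```text
t 20.23 grip mm [370.9 290.6 107.5] jaw 126.03 w 52.9 F [0.8  0.27 0.12] j7 0.65
0.7 [324.3, 201.0] [0.0046 0.0052 0.0057 0.0062 0.0291]
((369.96734619140625, 291.7566833496094), 53.47507858276367) ((369.9189453125, 291.988525390625), (78.19470977783203, 78.16316223144531), 35.905887603759766)
small_square_lid 0.87 [312.7, 242.4] None
small_square_lid 0.6 [491.0, 192.7] {'n': 437, 'zmax': 0.0712, 'zmed': 0.0467, 'rect': [array([ 502.1, -403. ]), array([54.3, 55.9]), np.float64(7.6)], 'circ': [array([ 502.6, -402.3]), np.float64(35.9)], 'knob': array([ 500.9, -400.8,   51.1])}
small_square_lid 0.6 [370.9, 232.6] None
large_square_pot 0.7 [363.8, 135.0] {'n': 296, 'zmax': 0.0518, 'zmed': 0.0503, 'rect': [array([ 639., -125.]), array([70.4, 70.6]), np.float64(32.8)], 'circ': [array([ 638.1, -124.1]), np.float64(48.0)], 'knob': None}
```

View pics/w11.png

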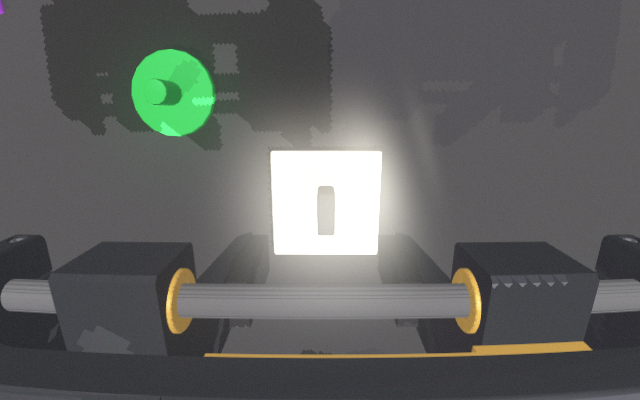

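View pics/t6.png

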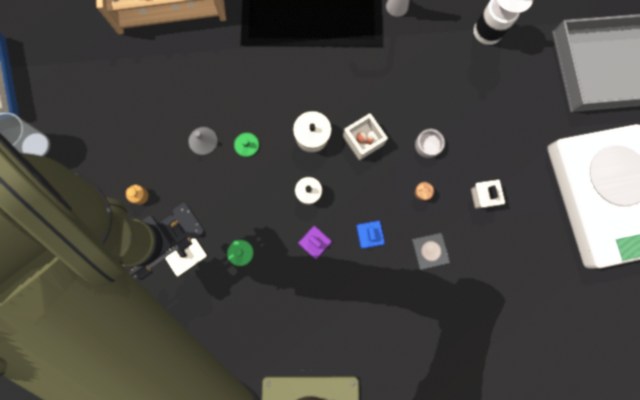

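The small square lid is seated: the lid measures (502.1,-403.0), matching the pot rim's (501.7,-403.5). The last lid is aligned with the jaws at (326,203) px.

>>> step_arm --moves '[[[-1,1,-20],0,0.4],[[-1,1,-45],0,0.4],[[-1,1,-68],0,0.4],[[-1,1,-80],0,0.4],[[-1,1,-80],0,0.4],[[-1,1,-80],0,0.4],[[-1,1,-80],0,1],[[-1,1,-80],0,1],[[-1,1,-80],0,1],[[-1,1,-80],0,1],[[-1,1,-80],0,1],[[-1,1,-80],0,1],[[-1,1,-80],0,1],[[-1,1,-80],0,1],[[-1,1,-65],0,1],[[-1,1,-35],0,1],[[-1,1,0],0,1],[[-1,1,40],0,1],[[-1,1,40],0,1],[[-1,1,40],0,1]]'

```text
time_s: 22.15
eef_pos: [0.3691, 0.2933, 0.2959]
tcp_rot: [-1.511, -0.497, 0.491]
ft_force: [-0.0, -0.6, -0.4]
width: 0.0124
```

```bash
python3 held.py large_square_lid w12.png
```

```text
t 22.15 grip mm [369.5 293.8 148.6] jaw 126.16 w 12.4 F [-0.04 -0.57 -0.42] j7 0.68
0.63 [321.7, 208.3] [0.126  0.1267 0.1272 0.1278 0.1509]
((352.44195556640625, 281.0096435546875), 41.97016525268555) ((354.0570373535156, 282.0882568359375), (39.23389434814453, 78.18798828125), 35.98469161987305)
```

View pics/w12.png

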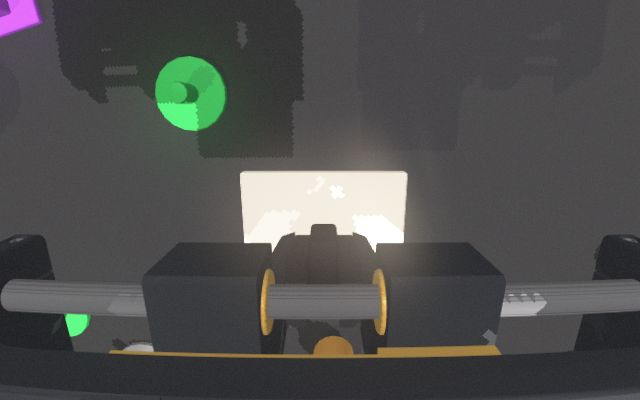

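>>> step_arm --moves '[[[15,-25,0],0,1],[[36,-57,0],0,1],[[57,-90,0],0,1],[[79,-124,0],-0.02,1],[[101,-158,0],-0.05,1],[[123,-192,0],-0.05,1],[[145,-226,0],-0.05,1],[[167,-260,0],-0.05,1],[[189,-294,0],-0.05,1],[[211,-328,0],-0.05,1],[[233,-362,0],-0.05,1],[[252,-394,0],-0.05,1],[[262,-412,0],-0.05,1],[[267,-419,0],-0.05,1],[[267,-419,-20],-0.05,1],[[267,-419,-40],-0.05,1],[[267,-419,-57],-0.05,1],[[267,-419,-65],-0.05,1],[[267,-419,-65],-0.05,1],[[267,-419,-65],-0.05,1]]'

```text
time_s: 23.92
eef_pos: [0.6354, -0.1245, 0.2287]
tcp_rot: [-1.521, -0.456, 0.459]
ft_force: [-0.4, -0.0, -1.2]
width: 0.0115
```

```bash
python3 held.py large_square_lid w13.png
python3 - <<'E'
from h import *
p=cams.camera('side')
im=p['color'][160:280,300:460,::-1]; cv2.imwrite('pics/s5z.png',cv2.resize(im,None,fx=4,fy=4,interpolation=cv2.INTER_CUBIC))
E
```

```text
t 23.92 grip mm [ 635.1 -124.4   81.4] jaw 123.46 w 11.5 F [-0.37 -0.04 -1.16] j7 1.66
0.94 [323.2, 209.8] [0.0587 0.0595 0.0599 0.0605 0.0837]
((617.4566040039062, -136.4683837890625), 42.04072189331055) ((618.5948486328125, -135.28961181640625), (38.79891586303711, 78.04547882080078), 33.44313430786133)
```

View pics/w13.png

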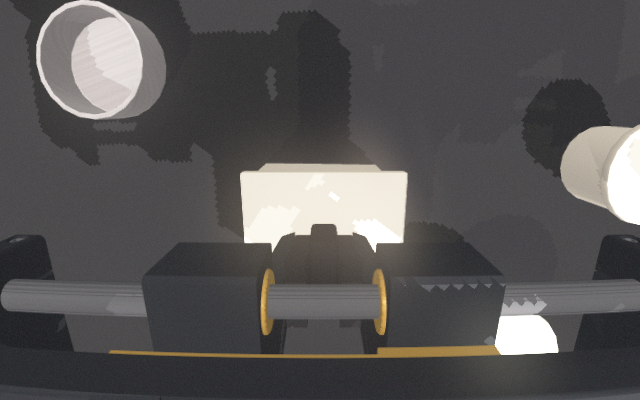

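View pics/s5z.png

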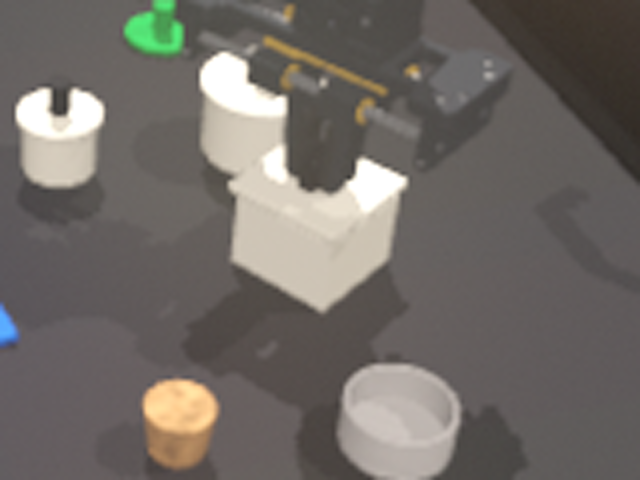

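The large square lid hovers parallel and centred within about 1-2 mm over its pot, with about 4.5 mm of gap.

>>> step_arm --moves '[[[1,-1,-2],0,1],[[1,-1,-3],0,1],[[1,-1,-4],0,1],[[1,-1,-5],0,1],[[1,-1,-5],0,1],[[1,-1,-5],0,1],[[1,-1,-5],0,1]]'

```text
time_s: 24.65
eef_pos: [0.6367, -0.1269, 0.2244]
tcp_rot: [-1.522, -0.456, 0.456]
ft_force: [-0.6, 0.3, 1.9]
width: 0.012
```

```bash
python3 held.py large_square_lid w14.png
```

```text
t 24.65 grip mm [ 636.7 -126.9   77.1] jaw 123.35 w 12.0 F [-0.58  0.26  1.88] j7 1.66
0.91 [323.8, 207.8] [0.0545 0.0552 0.0557 0.0563 0.0794]
((618.88720703125, -138.80252075195312), 42.13706970214844) ((620.311767578125, -137.86172485351562), (38.9083366394043, 78.05546569824219), 33.273780822753906)
```

In contact. Releasing, then retreating up and back towards the start so the view is clear.

>>> step_arm --moves '[[[0,0,0],0,0.7],[[0,0,0],0,0.6],[[0,0,0],0,0.5],[[0,0,0],0,0.5],[[0,0,10],0,0.5],[[0,0,30],0,0.5],[[0,0,60],0,0.4],[[0,0,100],0,0.4],[[0,0,140],0,0.4],[[0,0,180],0,0.4],[[-30,30,200],0,0.4],[[-60,60,200],0,0.4],[[-90,90,200],0,0.4],[[-120,120,200],0,0.4],[[-145,150,200],0,0.4],[[-170,180,200],0,0.4],[[-195,210,200],0,0.4],[[-215,245,200],0,0.4],[[-235,280,200],0,0.4],[[-250,315,200],0,0.4]]'

```text
time_s: 26.42
eef_pos: [0.3845, 0.1895, 0.4251]
tcp_rot: [-1.523, -0.457, 0.456]
ft_force: [0.8, -0.4, -0.1]
width: 0.0529
```

>>> step_arm --moves '[[[-5,40,0],0,0.4],[[-10,80,0],0,0.4],[[-15,120,0],0,0.4],[[-25,160,0],0,0.4],[[-40,195,0],0,0.4],[[-50,220,0],0,0.4],[[-50,220,0],0,0.4],[[-50,220,0],0,0.4],[[-50,220,0],0,0.4]]'

```text
time_s: 27.17
eef_pos: [0.3369, 0.4074, 0.4244]
tcp_rot: [-1.524, -0.456, 0.456]
ft_force: [0.6, -0.1, -0.3]
width: 0.0527
```

Run:
```python
from meas import *
tip()
H={'large_round_lid':.056,'small_round_lid':.046,'large_square_lid':.056,'small_square_lid':.046,'weight':.05,'bung':.032}
for c in ['top','side']:
  p=cams.camera(c); save(p,c+'9.png')
  for n,z in H.items():
    for r in spotter.masks_of(n,p)[:3]:
      a=analyse(p,n,r['mask'],z)
      if a: print(c,n,round(r['p'],2),r['point'],a['n'],a['zmed'],a['rect'],a['circ'])
      # tilt
      v,u=np.nonzero(r['mask']); d=p['range_z'][v,u]; P=world(p,u,v,d=d); s=P[(d>0)&(abs(P[:,2]-z-.0005)<.005)]
      if 'lid' in n and len(s)>50:
        A=np.c_[s[:,:2],np.ones(len(s))]; print('   slope',np.round(np.linalg.lstsq(A,s[:,2],rcond=None)[0][:2],3))
```

```text
t 27.17 grip mm [337.  407.2 277.1] jaw 123.34 w 52.7 F [ 0.64 -0.13 -0.31] j7 0.68
top large_round_lid 0.79 [313.4, 128.3] 948 0.057 [array([646.4,  -1. ]), array([82.2, 81.2]), np.float64(46.7)] [array([646.9,  -1.5]), np.float64(41.7)]
   slope [0.003 0.001]
top small_round_lid 0.78 [305.3, 191.7] 436 0.047 [array([506.4,   7. ]), array([53.9, 55.4]), np.float64(89.8)] [array([507.3,   6.4]), np.float64(28.6)]
   slope [ 0.002 -0.005]
top large_square_lid 0.69 [367.4, 134.5] 1020 0.057 [array([ 638.3, -126.4]), array([78.6, 79.6]), np.float64(32.7)] [array([ 637.4, -126.8]), np.float64(53.5)]
   slope [0.002 0.002]
top small_square_lid 0.89 [490.0, 190.9] 447 0.0466 [array([ 501.9, -403.1]), array([54., 56.]), np.float64(8.9)] [array([ 502.1, -402.3]), np.float64(36.5)]
   slope [ 0.01  -0.003]
top weight 0.62 [137.1, 194.4] 322 0.0327 [array([497.3, 403.5]), array([37.4, 47.8]), np.float64(34.3)] [array([500.2, 407.3]), np.float64(26.4)]
top weight 0.47 [423.2, 191.3] 240 0.0326 [array([ 509.2, -259.1]), array([38.1, 36.6]), np.float64(64.5)] [array([ 510.4, -259.1]), np.float64(
[... 486 characters left out ...]
29.5)]
   slope [0.007 0.018]
side large_square_lid 0.72 [379.8, 207.9] 576 0.0554 [array([ 635.2, -126.5]), array([81.3, 79.3]), np.float64(33.9)] [array([ 634.2, -126.7]), np.float64(52.2)]
   slope [0.002 0.005]
side small_square_lid 0.75 [364.6, 314.4] 588 0.0442 [array([ 498. , -404.6]), array([54.1, 55.9]), np.float64(8.9)] [array([ 498.8, -404.5]), np.float64(37.8)]
   slope [-0.005  0.019]
side weight 0.72 [377.0, 223.8] 509 0.022 [array([ 631. , -148.2]), array([51.9, 98.3]), np.float64(77.2)] [array([ 636.2, -125.5]), np.float64(49.2)]
side bung 0.6 [342.5, 264.0] 313 0.0305 [array([ 509.2, -257.5]), array([44.2, 35.4]), np.float64(66.8)] [array([ 511.8, -256.7]), np.float64(25.5)]
```

View pics/top9.png

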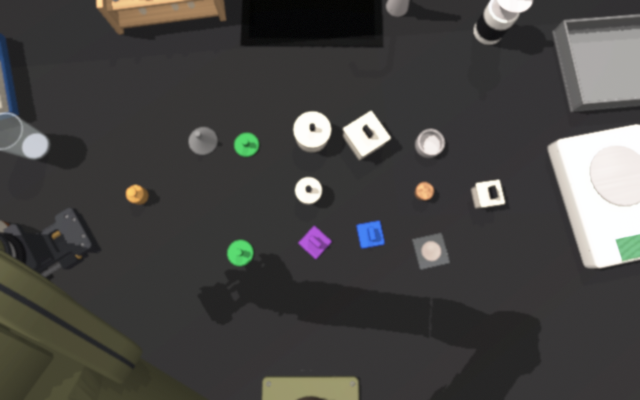

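View pics/side9.png

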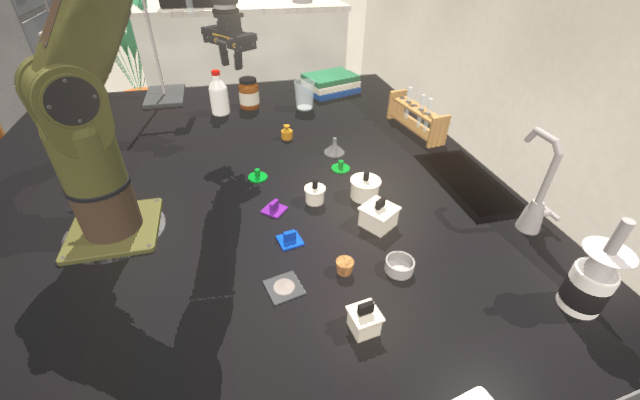

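Both views show every lid flat and centred on its own pot. The top view has them at (312,131), (308,190), (366,134) and (488,194) px. The arm is clear and nothing else has moved, so I'm handing in.

```bash
python3 -c "
from h import *
print(order.sign_off())"
```

```text
the job is handed in; nothing more can be done
None
```

All four lids are on their own pots, and I handed the job in at about 27 s of the 106 s allowed. Each lid was gripped by its knob or bar, lowered until it touched the rim (wrist force under 4 N), then released.

**Centring:** the last top-camera check put each lid within about 2 mm of where its pot's rim measured at the start.

**Height and level:** the lid tops measured 57, 47, 57 and 47 mm in the top view, which is right within about 1 mm. The top view showed slopes of 0.01 or less.

**Square lids:** their sides were within about 1° of their pots.

**Weight and bung:** the weight and bung stood upright where they were at the start, within measurement error. The look-alikes were not touched.

**Where checks disagreed:** the side and top cameras differed by 2–4 mm in position, roughly the stated calibration error. The side view gave slopes of about 0.02 on the two small lids, still within the 0.06 limit. It also put the small square lid's top about 2 mm lower than the top view did. At the end the network also reported a false "weight" on the large square pot and on the bung, which I discarded after looking at the pictures.

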